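# Charge the cleaning dish at a film rewind bench

### The job

Get the film-cleaning dish ready: slide the empty steel dish along the bench, flat and without lifting it, until its middle is under the nozzle of the pump canister, then press the pump head all the way down and let it spring right back up. Do not work the pump before the dish is in place, leave the dish there, and leave the other things on the bench where they are.

Things in the scene. Friction and masses are not known exactly. Their poses are not given: they have to be found in the camera images.
- dish: The loose, empty, round steel dish: 116 mm across at the rim, about 100 mm across at the foot, 24 mm high, wall 2.5 mm, about 0.26 kg (may differ by a third); starts on the bench in front of the canisters. Origin: centre of its underside; z up.
- canister: The film-cleaner canister with the pump: a plain aluminium can, 72 mm across, 128 mm high to the shoulder, fixed to the bench in a screwed-down holder (cup 79 mm across, 28 mm high; thin foot plate reaching 39 to 41 mm from the axis at front and sides, 51 mm at the back; narrow back plate 104 mm high). Origin: on the can's axis at bench level; its -x axis points level along the spout.
- pump_top (a point): Centre of the flat top of the black pump head (33 mm across, 25 mm high) on the canister's axis: the place to press. 193 mm above the bench when the pump is up; it moves with the head.
- nozzle_outlet (a point): Open lower end of the pump's thin steel spout (about 10 mm thick), 138 mm above the bench when the pump is up. The spout runs level out of the head, 180 mm above the bench, and bends down at its end, 110 mm from the pump head's axis. It points roughly towards the robot (up to 0.5 rad to either side) and does not swivel.
- pump_head (a joint): How far the sprung pump head (with its spout) is pressed down: 0 = up, 0.012 m = all the way down. It takes about 4 N to start and about 8 N to hold fully down, and springs back by itself.
- spare_canister: Bystander, loose: an aluminium canister of the same width with a paper band and a plain black screw cap, no spout, 164 mm high, 72 mm across. Origin: centre of its underside.
- core_stack: Bystander, loose: a stack of three white plastic film cores, 76 mm across, 105 mm high. Origin: centre of its underside.
- core: Bystander, loose: one orange film core, 76 mm across, 35 mm high. Origin: centre of its underside.
- tape_roll: Bystander, loose: a roll of amber splicing tape lying flat, 88 mm across, 24 mm high. Origin: centre of its underside.
- loupe: Bystander, loose: a black eye loupe standing upright, 45 mm across, 48 mm high. Origin: centre of its underside.
- pen_cup: Bystander, loose: a steel cup with three marker pens, 62 mm across, 150 mm high over the pens. Origin: centre of its underside.
- screwdriver: Bystander, loose: a screwdriver with a red handle lying flat, 190 mm long, 26 mm high. Origin: underside, midway along it.
Mind the look-alikes: they are no part of the job. Several things look just like the dish: the one meant starts farthest to the robot's right. Leave any red look-alike of the canister alone.

How it is judged:
On the way, in this order (a step that is already met when the one before it is completed fails the run):
1. the dish stands still with its middle under the nozzle's outlet (within 15 mm) (horizontal distance between dish and nozzle_outlet below 0.015 m and linear speed of dish below 0.01 m/s), for 0.3 s.
2. the pump head is pressed all the way down (10 mm or more of its 12 mm) (value of joint pump_head above 0.01 m), for 0.06 s.
3. the pump head has sprung right back up (within 1.5 mm) (value of joint pump_head below 0.0015 m), for 0.2 s.
At the end, for the whole second after the job is handed in: The dish stands flat and still on the bench with its middle within 15 mm of the point below the nozzle's outlet, and the pump head is up again (within 1.5 mm) (all of step 1 and height (world z) of dish below 0.004 m and angle between dish's own z axis and vertical below 0.05 rad and value of joint pump_head below 0.0015 m); the robot touches nothing.
It fails at once if the pump is worked (pressed more than 4 mm) while the dish's middle is more than 20 mm from the point below the outlet (value of joint pump_head above 0.004 m and horizontal distance between dish and nozzle_outlet above 0.02 m).
It fails at once if the dish is lifted (more than 10 mm) or tipped (more than 0.15 rad) (height (world z) of dish above 0.01 m or angle between dish's own z axis and vertical above 0.15 rad).
It fails at once if another thing on the bench is moved by more than 20 mm (distance of any of spare_canister, core_stack, core, tape_roll, loupe, pen_cup, screwdriver from where it was at the start of the episode above 0.02 m).
It also fails if it takes over 64 s, if anything falls off the work surface, if the arm or the gripper's body presses on something with over 40 N, if the wrist force passes 120 N, or if a joint passes its speed limit or range.

### The arm

A 7-joint arm with a two-finger parallel gripper is mounted at the origin on the work surface. World frame = base frame: x ahead of the robot, y to its left, z up, the work surface at z = 0. Lengths are in m, angles in rad, forces in N, time in s.
With the tool pointing down it reaches from about 0.4 to 0.85 m from the base axis. Payload 4.5 kg.
Tool frame: the origin (TCP) lies on the centre line of the jaws, within the pads' length; the fingertips stand 11 mm ahead of it and the grasp point (between the pads) lies 8 mm behind it; z points along the fingers, x is the direction in which the jaws open and shut, and the axes are right-handed (so a half turn about z gives the same grasp; the last joint's range is limited). The gripper opens to 88 mm and grips with 3 to 60 N. Pads are 18 mm wide; open, the fingers measure 123 mm over their backs; the gripper's body (75 mm by 187 mm) begins 45 mm behind the grasp point.
Start: joints at [-1.126, 0.689, -0.195, 1.565, 0.157, 0.902, -0.215], TCP at [0.25, 0.573, 0.25] pointing down, gripper open.
Joint ranges: [-3.01, 3.01], [-0.46, 2.08], [-1.47, 1.51], [0.13, 2.56], [-1, 4.14], [0.04, 2.09], [-2.66, 2.66]. Speed limits (rad/s): [2.57, 2.57, 3.14, 3.14, 3.14, 3.14, 3.14].

### API

Orientations are given as a unit quaternion [x, y, z, w].
In Python, from plant import r, vision, order, nets gives the robot as it stands.
- The arm moves only by the tool send_rows, never from a script. Its argument "series" is a list of rows, each an object with "delta_pos": the shift along the tool's x, y, z in cm, a list of three; "turn": the turn about the tool's z in degrees; "jaw": the closure, from 0 (fully open) to 1 (shut). In form: [{"delta_pos": [x, y, z], "turn": turn, "jaw": jaw}, ...]. A call has 1 to 8 rows; each row is the pose to reach, as a shift and turn from the pose commanded when the call began, along the tool's axes at that moment; what a row does not reach only later rows make up. A row lasts 1/12 s, in which the tool goes at most 41.7 mm and 7.16 degrees, less where a joint would pass 70% of its speed; a pose out of reach is approached as far as the arm can. A call with a gripper value outside its range is refused whole. The fingers move at their own pace and stop on an object; "force" is the grip in N (left out, the last holds). Time passes only in rows, so rows that repeat a pose let the fingers close. It gives the time, the measured TCP pose, the force and the opening at its end, in the units of the state.
- r.get_state(): the state, without advancing time (a new reading comes with each control period).
- vision.snapshot(name): name is "scene" or "top"; returns the picture (400x640x3 uint8, blue, green, red); there is no depth.
- vision.camera_params(name): a dict with "intrinsics" (3x3 intrinsics, pixels), "extrinsics" (4x4, takes a point from world to camera coordinates). Camera axes: x right, y down, z forward; pixel columns grow to the right and rows downward; lengths in m; the calibration is good to about 2 mm. A picture is of the moment at which its call begins. camera_params takes no time and is no camera call.
- order.finish_job(): hands the job in, once; it reports no verdict.
Trained networks look in the newest picture that a camera, given by its name, has taken for a name from the list of things; names that differ only in an ending like _2 or _b are one class to them, and where a whole thing is asked for, a point or a joint stands for the part that bears it (a point fixed in the world has none). Each returns a list of dicts, best first, with "score" (0 to 1); they miss things now and then, are a little off and sometimes report something else, mostly with a low value. They report only what shows in the picture. A call takes as long as a camera call. They do not tell look-alikes from the thing itself.
- nets.boxes_of(camera, label): "location" ([row, column] as shares, 0 to 1, of the picture: columns of its width, rows of its height, amid what is visible of it).
- nets.trace(camera, label): "region" (400x640 bool, what is visible of it) and "location" ([row, column] as shares, 0 to 1, of the picture: columns of its width, rows of its height, amid what is visible of it).
The state is a dict: "clock": time; "q": joint angles; "qd": joint speeds; "joint_torque": joint torques, N m; "tool_pos": TCP position; "eef_rot": TCP orientation; "contact_force": force on the tool from outside, world axes, zero at the start; "moment": the same for the moment, N m; "opening": opening from 0.0 (shut) to 1.0 (fully open).
Only numpy, scipy, OpenCV 4.12 (cv2) and the standard library are available. Lean on these libraries where they do the work, as an engineer would, in place of code of your own. Each camera call takes 0.05 s, during which the arm holds its last target.

## Working session

There is one attempt and no reset: what is moved stays moved. The work goes in short steps, Python scripts to look and compute and a tool call to move; the robot and the scene stay as the last step left them, time stands still between calls to the robot, and variables do not carry over. Pictures are saved under pics/ and viewed, and the job is handed in when it is done.

Besides the shell and the picture viewer there is one more tool, called after "Emit:" in YAML: its name, and indented under it one key for each argument. send_rows: Moves the arm, as the interface text tells. Its arguments: {"type":"object","properties":{"series":{"type":"array"},"force":{"type":"number"}},"required":["series"]}

```bash
ls; mkdir -p pics
python3 - <<'E'
from plant import r, vision, order, nets
import cv2
s=r.get_state(); print({k:s[k] for k in s})
for n in ("scene","top"):
    im=vision.snapshot(n); cv2.imwrite(f"pics/{n}0.png",im)
    p=vision.camera_params(n); print(n,p)
    for l in ("dish","canister","pump_top","nozzle_outlet"):
        for f in nets.boxes_of(n,l): print(n,l,round(f["score"],2),f["location"][1]*640,f["location"][0]*400)
E
```

```text
pics
{'clock': 0.0, 'q': array([-1.12620625,  0.68998072, -0.19450913,  1.56632987,  0.15732413,
        0.90249752, -0.21508293]), 'qd': array([-3.91676307e-04, -2.54357077e-03,  1.61230649e-03, -9.95753786e-04,
       -2.88046731e-05,  5.60127899e-04, -2.68732969e-03]), 'joint_torque': array([ 2.61409295e-04, -5.27569413e+01, -1.26653261e+00, -1.53428954e+01,
       -5.25708636e-02,  6.62365579e-03,  1.67590069e-04]), 'tool_pos': array([0.24939388, 0.57242631, 0.24891571]), 'eef_rot': array([ 8.36430186e-01,  5.48072728e-01, -7.17016920e-04,  5.61657317e-04]), 'contact_force': array([0.16300957, 0.37952622, 0.83280152]), 'moment': array([ 0.04132212,  0.03040283, -0.00858274]), 'opening': 0.9989776057466585}
scene {'intrinsics': array([[368.38015675,   0.        , 319.48113436],
       [  0.        , 368.38015675, 199.82881506],
       [  0.        ,   0.        ,   1.        ]]), 'extrinsics': array([[-0.65644814,  0.75433734, -0.0071426 ,  0.27424065],
       [ 0.45268255,  0.38632925, -0.80363438, -0.15775036],
       [-0.60345203, -0.53077762, -0.59508047,  1.41374398],
       
[... 891 characters left out ...]
1940266 ,  0.49840018],
       [ 0.19403695,  0.00455928, -0.98098363,  1.29095545],
       [ 0.        ,  0.        ,  0.        ,  1.        ]])}
top dish 0.93 286.784 262.2
top dish 0.89 323.58400000000006 213.32
top dish 0.71 274.62399999999997 191.52
top canister 0.8 343.23199999999997 157.48
top canister 0.7 446.976 247.8
top canister 0.58 386.88 217.79999999999998
top pump_top 0.69 455.168 251.68
top pump_top 0.58 209.088 195.6
top pump_top 0.49 388.992 219.32
top pump_top 0.47 343.61600000000004 141.32
top nozzle_outlet 0.72 341.50399999999996 147.52
top nozzle_outlet 0.64 456.704 252.8
top nozzle_outlet 0.51 392.384 213.60000000000002
top nozzle_outlet 0.33 448.12800000000004 150.48
```

View pics/scene0.png

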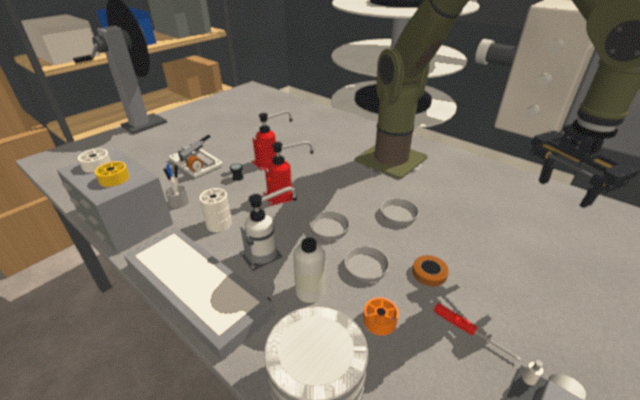

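View pics/top0.png

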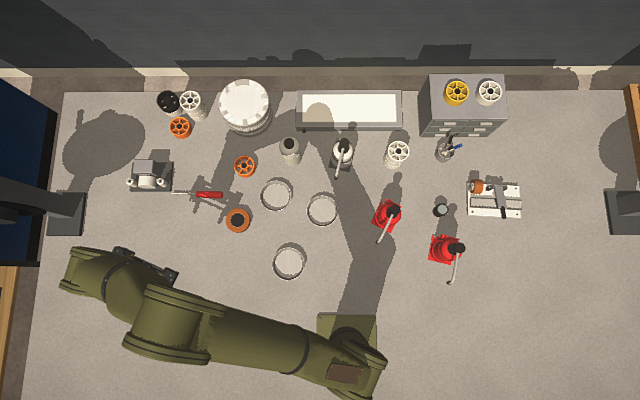

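```bash
python3 - <<'E'
import cv2,numpy as np
a=cv2.imread("pics/top0.png")[120:290,250:420]; b=cv2.imread("pics/scene0.png")[180:290,230:420]
cv2.imwrite("pics/cropT.png",cv2.resize(a,None,fx=3.5,fy=3.5,interpolation=cv2.INTER_CUBIC))
cv2.imwrite("pics/cropS.png",cv2.resize(b,None,fx=4,fy=4,interpolation=cv2.INTER_CUBIC))
E
cat > h.py <<'E'
from plant import r, vision, order, nets
import numpy as np, cv2
P={n:vision.camera_params(n) for n in("scene","top")}
def ray(n,uv):
    K=P[n]["intrinsics"];E=P[n]["extrinsics"];R=E[:3,:3];t=E[:3,3]
    return -R.T@t, R.T@np.linalg.inv(K)@np.array([uv[0],uv[1],1.])
def atz(n,uv,z):
    c,d=ray(n,uv); return c+d*(z-c[2])/d[2]
def proj(n,p):
    K=P[n]["intrinsics"];E=P[n]["extrinsics"]; q=K@(E[:3,:3]@np.asarray(p)+E[:3,3]); return q[:2]/q[2]
def tri(u1,u2):
    c1,d1=ray("scene",u1);c2,d2=ray("top",u2)
    s=np.linalg.lstsq(np.c_[d1,-d2],c2-c1,rcond=None)[0]
    a=c1+s[0]*d1;b=c2+s[1]*d2; return (a+b)/2,np.linalg.norm(a-b)
E
python3 - <<'E'
from h import *
np.set_printoptions(precision=4,suppress=True)
for n,L in (("top",[(276,194),(322,210),(289,263)]),("scene",[(366,263),(330,225),(398,212)])):
    for u in L: print(n,u,atz(n,u,.012))
for n in("scene","top"):
    vision.snapshot(n)
    for d in nets.trace(n,"dish"):
        m=d["region"]; c,rad=cv2.minEnclosingCircle(np.argwhere(m)[:,::-1].astype(np.int32)); 
        ys,xs=np.nonzero(m); print(n,d["score"],m.sum(),xs.min(),xs.max(),ys.min(),ys.max())
        # project foot/rim fit by pixels
        bestp=None
        from scipy.optimize import minimize
        def sil(p):
            th=np.linspace(0,2*np.pi,60)
            pts=np.r_[[proj(n,(p[0]+.058*np.cos(t),p[1]+.058*np.sin(t),.024)) for t in th],[proj(n,(p[0]+.05*np.cos(t),p[1]+.05*np.sin(t),0)) for t in th]]
            return pts
        def cost(p):
            q=sil(p); b=np.r_[q.min(0),q.max(0)]; return ((b-np.array([xs.min()-.0,ys.min()-.0,xs.max()+0,ys.max()+0.]))**2).sum()
        p0=atz(n,(xs.mean(),ys.mean()),.012)[:2]
        s=minimize(cost,p0,method="Nelder-Mead"); print("  ",s.x,s.fun)
E
```

```text
top (276, 194) [0.5276 0.2508 0.012 ]
top (322, 210) [0.4675 0.0816 0.012 ]
top (289, 263) [0.2769 0.1995 0.012 ]
scene (366, 263) [0.5202 0.2499 0.012 ]
scene (330, 225) [0.4639 0.0813 0.012 ]
scene (398, 212) [0.2811 0.2006 0.012 ]
scene 0.79 900 310 348 210 240
   [0.4671 0.0799] 1.6044206631307603
scene 0.65 857 381 418 198 225
   [0.2784 0.2021] 1.69846528666313
top 0.85 790 306 337 195 226
   [0.4641 0.0834] 0.7638995341379576
top 0.64 721 260 290 181 210
   [0.52   0.2529] 3.8003742875770827
top 0.59 811 272 302 247 279
   [0.2771 0.2055] 5.204612836650903
```

View pics/cropT.png

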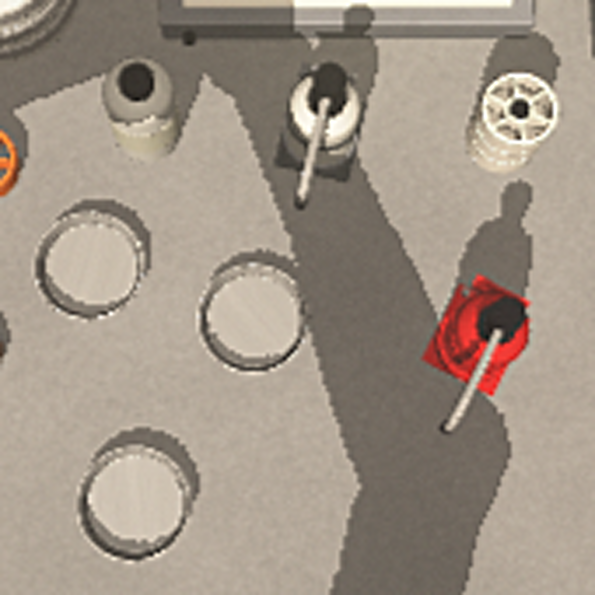

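View pics/cropS.png

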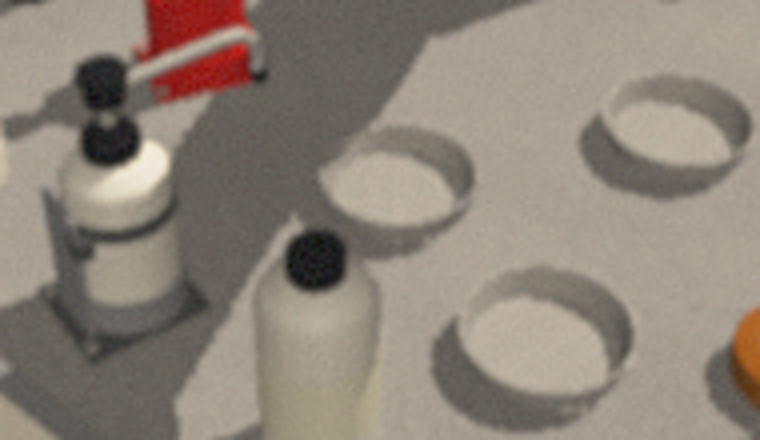

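Run:
```python
from h import *
np.set_printoptions(precision=4,suppress=True)
print("cam",ray("top",(0,0))[0])
h=tri((255.5,197),(344.3,143.4));print("head",h); print(atz("scene",(255.5,197),.193),atz("top",(344.3,143.4),.193))
o=tri((294.5,198.3),(336,177.7));print("out",o); print(atz("scene",(294.5,198.3),.138),atz("top",(336,177.7),.138),atz("top",(336,177.7),.18))
# model overlay fit: axis & angle
from scipy.optimize import least_squares
def model(p):
    x,y,a=p; d=np.array([np.cos(a),np.sin(a)])
    return (x,y,.193),(x+.11*d[0],y+.11*d[1],.138)
def res(p):
    A,B=model(p)
    return np.r_[proj("scene",A)-(255.5,195.5),proj("top",A)-(344.3,143.4),proj("scene",B)-(294.5,198.3),proj("top",B)-(336,177.7)]
s=least_squares(res,[.67,.02,3.3]);print(s.x,s.fun,model(s.x))
for n,o,f,c in(("top",(300,110),7,(300,110,400,210)),("scene",(235,170),7,(235,170,335,250))):
    im=cv2.imread(f"pics/{n}0.png")[c[1]:c[3],c[0]:c[2]]; im=cv2.resize(im,None,fx=f,fy=f,interpolation=cv2.INTER_CUBIC)
    x,y,a=s.x;d=np.array([np.cos(a),np.sin(a)])
    def dr(p,col):
        u=(proj(n,p)-np.array(o)+.5)*f; cv2.circle(im,tuple(int(v) for v in u),3,col,-1)
    for t in np.linspace(0,2*np.pi,40):
        dr((x+.0165*np.cos(t),y+.0165*np.sin(t),.193),(0,255,0)); dr((x+.0165*np.cos(t),y+.0165*np.sin(t),.168),(0,160,0)); dr((x+.036*np.cos(t),y+.036*np.sin(t),.128),(255,0,0)); 
        dr((x+.11*d[0]+.005*np.cos(t),y+.11*d[1]+.005*np.sin(t),.138),(0,0,255))
    for l in np.linspace(.02,.11,10): dr((x+l*d[0],y+l*d[1],.18),(0,255,255))
    cv2.imwrite(f"pics/fit_{n}.png",im)
```

```text
cam [0.2386 0.0871 1.3636]
head (array([0.6605, 0.0074, 0.1876]), np.float64(0.0022554854815710194))
[0.6655 0.0123 0.193 ] [0.6577 0.0086 0.193 ]
out (array([0.5563, 0.0344, 0.1386]), np.float64(0.0005958949438192501))
[0.5559 0.0335 0.138 ] [0.5562 0.0346 0.138 ] [0.5454 0.0364 0.18  ]
[0.6613 0.0076 2.8985] [ 0.0299  0.0008  0.2622 -1.0471  0.5006 -0.1361  0.146   0.4819] ((np.float64(0.6613346662124965), np.float64(0.007643961550729652), 0.193), (np.float64(0.5545698705475869), np.float64(0.03412562325520183), 0.138))
```

View pics/fit_top.png

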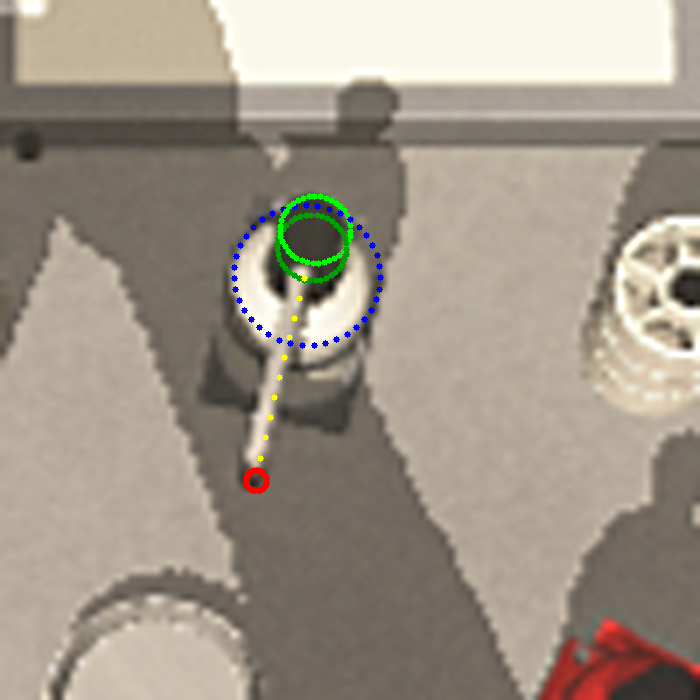

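View pics/fit_scene.png

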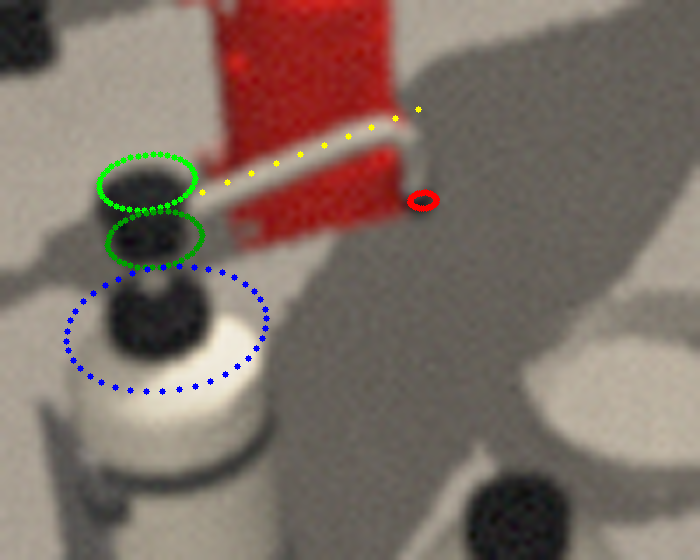

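Candidates in the top picture are the dishes at (276,194), (322,210) and (289,263). The one at (322,210) has y≈0.08, so it is farthest to the robot's right, and the crop confirms it. In the scene picture it is at (330,225). The pump can is the aluminium one at top (344,143), with its outlet at (336,178). The red ones are look-alikes.

Plan: push the dish from behind with the two fingers spread into a cradle about 60 mm apart.

```bash
cat >> h.py <<'E'
from scipy.spatial.transform import Rotation as Ro
def delta(target,yyaw=None):
    s=r.get_state(); R=Ro.from_quat(s["eef_rot"]).as_matrix()
    d=R.T@(np.asarray(target)-s["tool_pos"])*100
    cy=np.degrees(np.arctan2(R[1,1],R[0,1])); 
    print("delta cm",d.round(2),"now",s["tool_pos"].round(4),"tool-y yaw",cy.round(2),"turn",None if yyaw is None else round(cy-yyaw,2),"F",np.round(s["contact_force"],1),"open",round(s["opening"],3),"t",round(s["clock"],2))
E
python3 - <<'E'
from h import *
D=np.array([.4655,.0815]);O=np.array([.556,.034]);u=(O-D)/np.linalg.norm(O-D)
print(np.linalg.norm(O-D),np.degrees(np.arctan2(u[1],u[0])))
delta(np.r_[D-.078*u,.15],np.degrees(np.arctan2(u[1],u[0])))
E
```

```text
0.10220812100806866 -27.693268608889948
delta cm [-35.88  31.64   9.97] now [0.2496 0.573  0.2498] tool-y yaw -23.53 turn 4.16 F [ 0.7  0.1 -0.2] open 1.0 t 0.7
```

Emit:
send_rows:
  series:
    - {"delta_pos":[-3,2.6,0],"turn":1,"jaw":0.32}
    - {"delta_pos":[-6,5.2,0],"turn":2,"jaw":0.32}
    - {"delta_pos":[-9,7.8,0],"turn":3,"jaw":0.32}
    - {"delta_pos":[-12,10.4,0],"turn":4.2,"jaw":0.32}
    - {"delta_pos":[-15,13,0],"turn":4.2,"jaw":0.32}
    - {"delta_pos":[-18,15.8,0],"turn":4.2,"jaw":0.32}
    - {"delta_pos":[-21,18.4,0],"turn":4.2,"jaw":0.32}
    - {"delta_pos":[-24,21,0],"turn":4.2,"jaw":0.32}
  force: 10

```text
clock: 1.37
tool_pos: [0.3467, 0.2674, 0.25]
eef_rot: [0.856, 0.517, 0.0, -0.0]
contact_force: [0.6, -0.5, 0.0]
opening: 0.68
```

Run:
```python
from h import *
delta([.3964,.1177,.13],-27.7)
```

```text
delta cm [-10.95  11.36  12.  ] now [0.3467 0.2674 0.25  ] tool-y yaw -27.72 turn -0.02 F [ 0.6 -0.5  0. ] open 0.68 t 1.37
```

Emit:
send_rows:
  series:
    - {"delta_pos":[-2.5,2.5,1],"turn":0,"jaw":0.32}
    - {"delta_pos":[-5,5,3],"turn":0,"jaw":0.32}
    - {"delta_pos":[-7.5,7.5,5],"turn":0,"jaw":0.32}
    - {"delta_pos":[-9.5,9.7,8],"turn":0,"jaw":0.32}
    - {"delta_pos":[-10.9,11.3,10],"turn":0,"jaw":0.32}
    - {"delta_pos":[-10.9,11.3,12],"turn":0,"jaw":0.32}
    - {"delta_pos":[-10.9,11.3,12],"turn":0,"jaw":0.32}
    - {"delta_pos":[-10.9,11.3,12],"turn":0,"jaw":0.32}

```text
clock: 2.03
tool_pos: [0.3953, 0.1203, 0.1294]
eef_rot: [0.856, 0.517, -0.001, -0.0]
contact_force: [0.6, 0.3, -0.7]
opening: 0.681
```

Run:
```python
from h import *
delta([.3964,.1177,.017],-27.7)
for n in("scene","top"): 
    im=vision.snapshot(n); cv2.imwrite(f"pics/{n}1.png",im)
a=cv2.resize(cv2.imread("pics/scene1.png")[130:290,230:470],None,fx=2.5,fy=2.5);b=cv2.resize(cv2.imread("pics/top1.png")[130:290,230:430],None,fx=2,fy=2)
cv2.imwrite("pics/s1.png",a)
cv2.imwrite("pics/t1.png",b)
```

```text
delta cm [-0.16  0.23 11.24] now [0.3953 0.1203 0.1294] tool-y yaw -27.72 turn -0.02 F [ 0.6  0.3 -0.7] open 0.681 t 2.03
```

View pics/s1.png

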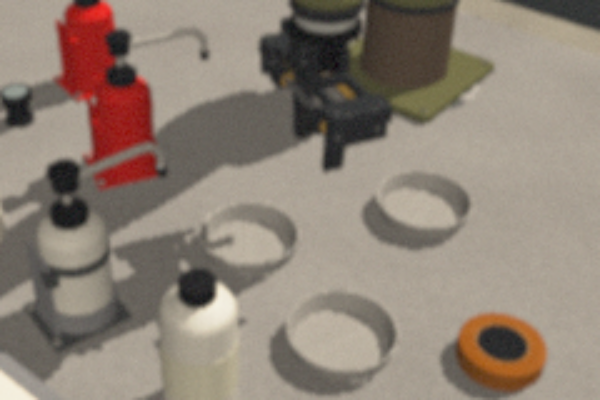

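View pics/t1.png

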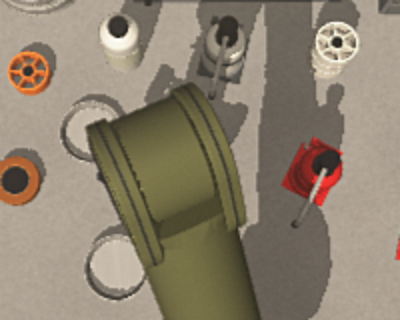

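The hand (scene crop) is behind the target dish and clear of the other dishes. I'm lowering it now.

Emit:
send_rows:
  series:
    - {"delta_pos":[-0.2,0,3],"turn":0,"jaw":0.32}
    - {"delta_pos":[-0.2,0,6],"turn":0,"jaw":0.32}
    - {"delta_pos":[-0.2,0,8.5],"turn":0,"jaw":0.32}
    - {"delta_pos":[-0.2,0.1,10.5],"turn":0,"jaw":0.32}
    - {"delta_pos":[-0.2,0.1,11.2],"turn":0,"jaw":0.32}
    - {"delta_pos":[-0.2,0.1,11.2],"turn":0,"jaw":0.32}

```text
clock: 2.63
tool_pos: [0.3731, 0.1024, 0.0581]
eef_rot: [0.851, 0.523, -0.043, 0.004]
contact_force: [-0.5, -0.4, -0.6]
opening: 0.678
```

Run:
```python
from h import *
O=np.array([.556,.034]);u=np.array([np.cos(np.radians(-27.7)),np.sin(np.radians(-27.7))])
delta(np.r_[O-.0586*u,.017],-27.7)
im=vision.snapshot("scene"); cv2.imwrite("pics/s2.png",cv2.resize(im[130:290,230:470],None,fx=3,fy=3,interpolation=cv2.INTER_CUBIC))
```

```text
delta cm [ 2.55 13.69  3.4 ] now [0.3731 0.1024 0.0581] tool-y yaw -27.01 turn 0.69 F [-0.5 -0.4 -0.6] open 0.678 t 2.63
```

View pics/s2.png

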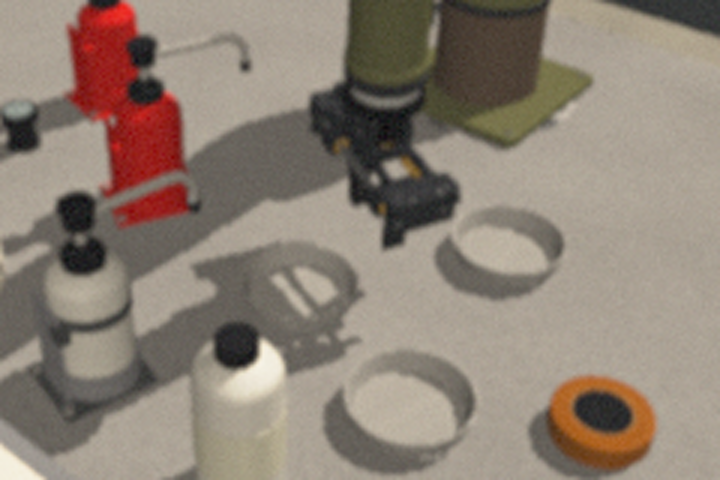

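Run:
```python
from h import *
s=r.get_state();print(s["q"].round(3), Ro.from_quat(s["eef_rot"]).as_matrix().round(3))
```

```text
[-0.248  0.861 -0.251  2.323  1.289  0.217 -0.613] [[ 0.451  0.89  -0.071]
 [ 0.889 -0.455 -0.053]
 [-0.08  -0.039 -0.996]]
```

Down at that radius the wrist nears its limit: q6 is about 0, and the tool stopped at z=0.058, tilted 4.6°. I'll rise and come down closer to the dish with the jaws fully open. The larger radius should be reachable.

Emit:
send_rows:
  series:
    - {"delta_pos":[0,0,-2],"turn":0,"jaw":0.32}
    - {"delta_pos":[0,0,-5],"turn":0,"jaw":0.2}
    - {"delta_pos":[0,0,-8],"turn":0,"jaw":0.1}
    - {"delta_pos":[0,1.5,-10],"turn":0,"jaw":0}
    - {"delta_pos":[0,2.5,-10],"turn":0,"jaw":0}
    - {"delta_pos":[0,2.5,-10],"turn":0,"jaw":0}
    - {"delta_pos":[0,2.5,-10],"turn":0,"jaw":0}

```text
clock: 3.27
tool_pos: [0.4015, 0.0956, 0.1566]
eef_rot: [0.852, 0.521, -0.045, 0.003]
contact_force: [-0.0, -1.1, 0.0]
opening: 1.002
```

Run:
```python
from h import *
D=np.array([.4655,.0815]);u=np.array([np.cos(np.radians(-27.7)),np.sin(np.radians(-27.7))])
delta(np.r_[D-.054*u,.021],-27.7)
s=r.get_state();print(s["q"].round(3), Ro.from_quat(s["eef_rot"]).as_matrix().round(3))
```

```text
delta cm [ 2.79  1.49 13.33] now [0.4015 0.0956 0.1566] tool-y yaw -27.16 turn 0.54 F [-0.  -1.1  0. ] open 1.002 t 3.27
[ 0.027  0.695 -0.622  2.186  0.756  0.593 -0.078] [[ 0.452  0.889 -0.073]
 [ 0.888 -0.456 -0.052]
 [-0.079 -0.041 -0.996]]
```

Run:
```python
from h import *
D=np.array([.4655,.0815]);u=np.array([np.cos(np.radians(-27.7)),np.sin(np.radians(-27.7))])
for z in(.1566,.08,.022): delta(np.r_[D-.054*u,z],-27.7)
```

```text
delta cm [ 1.71  0.93 -0.18] now [0.4015 0.0956 0.1566] tool-y yaw -27.16 turn 0.54 F [-0.  -1.1  0. ] open 1.002 t 3.27
delta cm [2.32 1.25 7.45] now [0.4015 0.0956 0.1566] tool-y yaw -27.16 turn 0.54 F [-0.  -1.1  0. ] open 1.002 t 3.27
delta cm [ 2.78  1.49 13.23] now [0.4015 0.0956 0.1566] tool-y yaw -27.16 turn 0.54 F [-0.  -1.1  0. ] open 1.002 t 3.27
```

Lowering in two calls, with a check between them.

Emit:
send_rows:
  series:
    - {"delta_pos":[1.7,0.9,-0.2],"turn":0.5,"jaw":0}
    - {"delta_pos":[1.9,1.0,2],"turn":0.5,"jaw":0}
    - {"delta_pos":[2.1,1.15,5],"turn":0.5,"jaw":0}
    - {"delta_pos":[2.3,1.25,7.5],"turn":0.5,"jaw":0}
    - {"delta_pos":[2.5,1.35,9.5],"turn":0.5,"jaw":0}
    - {"delta_pos":[2.5,1.35,9.5],"turn":0.5,"jaw":0}
    - {"delta_pos":[2.5,1.35,9.5],"turn":0.5,"jaw":0}

```text
clock: 3.85
tool_pos: [0.4161, 0.1067, 0.0581]
eef_rot: [0.853, 0.519, -0.047, 0.003]
contact_force: [0.4, 1.3, 0.2]
opening: 1.001
```

Run:
```python
from h import *
D=np.array([.4655,.0815]);u=np.array([np.cos(np.radians(-27.7)),np.sin(np.radians(-27.7))])
for z in(.04,.022): delta(np.r_[D-.054*u,z],-27.7)
s=r.get_state();print(s["q"].round(3), Ro.from_quat(s["eef_rot"]).as_matrix().round(3))
```

```text
delta cm [0.22 0.22 1.79] now [0.4161 0.1067 0.0581] tool-y yaw -27.49 turn 0.21 F [0.4 1.3 0.2] open 1.001 t 3.85
delta cm [0.37 0.3  3.58] now [0.4161 0.1067 0.0581] tool-y yaw -27.49 turn 0.21 F [0.4 1.3 0.2] open 1.001 t 3.85
[-0.129  0.879 -0.401  2.187  1.008  0.387 -0.304] [[ 0.457  0.886 -0.077]
 [ 0.886 -0.461 -0.055]
 [-0.084 -0.043 -0.996]]
```

Emit:
send_rows:
  series:
    - {"delta_pos":[0.2,0.1,1.5],"turn":0.2,"jaw":0}
    - {"delta_pos":[0.3,0.15,2.8],"turn":0.2,"jaw":0}
    - {"delta_pos":[0.35,0.2,3.6],"turn":0.2,"jaw":0}
    - {"delta_pos":[0.35,0.2,3.6],"turn":0.2,"jaw":0}
    - {"delta_pos":[0.35,0.2,3.6],"turn":0.2,"jaw":0}

```text
clock: 4.27
tool_pos: [0.4185, 0.1069, 0.0232]
eef_rot: [0.855, 0.517, -0.045, 0.004]
contact_force: [0.5, -0.2, -0.8]
opening: 1.004
```

Run:
```python
from h import *
D=np.array([.4655,.0815]);u=np.array([np.cos(np.radians(-27.7)),np.sin(np.radians(-27.7))])
delta(np.r_[D-.054*u,.022],-27.7)
s=r.get_state();print(s["q"].round(3), Ro.from_quat(s["eef_rot"]).as_matrix().round(3))
im=vision.snapshot("scene"); cv2.imwrite("pics/s3.png",cv2.resize(im[130:290,230:470],None,fx=3,fy=3,interpolation=cv2.INTER_CUBIC))
```

```text
delta cm [-0.05 -0.05  0.12] now [0.4185 0.1069 0.0232] tool-y yaw -27.8 turn -0.1 F [ 0.5 -0.2 -0.8] open 1.004 t 4.27
[-0.196  0.941 -0.288  2.189  1.133  0.28  -0.421] [[ 0.462  0.884 -0.073]
 [ 0.883 -0.466 -0.053]
 [-0.081 -0.04  -0.996]]
```

View pics/s3.png

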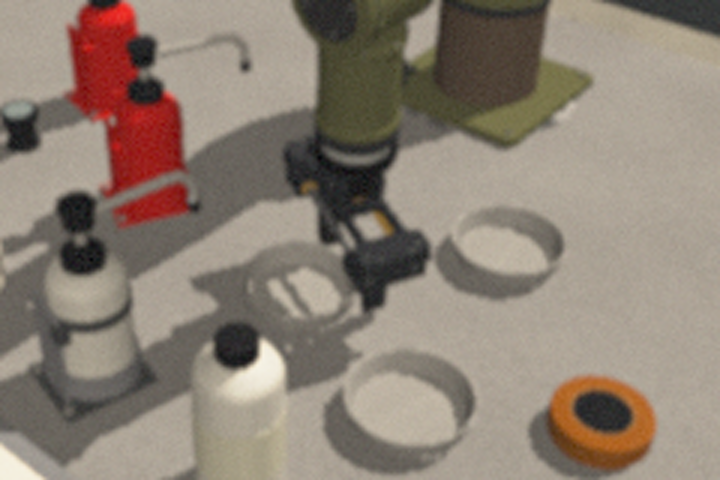

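The fingers straddle the back of the target dish, and the other dishes are clear. I'm pushing it part of the way.

Emit:
send_rows:
  series:
    - {"delta_pos":[0,0.6,0],"turn":0,"jaw":0}
    - {"delta_pos":[0,1.2,-0.05],"turn":0,"jaw":0}
    - {"delta_pos":[0,1.8,-0.07],"turn":0,"jaw":0}
    - {"delta_pos":[0,2.5,-0.1],"turn":0,"jaw":0}
    - {"delta_pos":[0,3.2,-0.13],"turn":0,"jaw":0}
    - {"delta_pos":[0,3.9,-0.16],"turn":0,"jaw":0}
    - {"delta_pos":[0,4.5,-0.18],"turn":0,"jaw":0}
    - {"delta_pos":[0,5.0,-0.2],"turn":0,"jaw":0}

```text
clock: 4.98
tool_pos: [0.4629, 0.0832, 0.023]
eef_rot: [0.855, 0.516, -0.045, 0.003]
contact_force: [-2.3, 0.8, 1.3]
opening: 0.999
```

Emit:
send_rows:
  series:
    - {"delta_pos":[0,-0.5,0],"turn":0,"jaw":0}
    - {"delta_pos":[0,-1.2,0.05],"turn":0,"jaw":0}
    - {"delta_pos":[0,-1.8,0.07],"turn":0,"jaw":0}
    - {"delta_pos":[0,-1.8,0.07],"turn":0,"jaw":0.1}
    - {"delta_pos":[0,-1.8,0.07],"turn":0,"jaw":0.32}
    - {"delta_pos":[0,-1.8,0.07],"turn":0,"jaw":0.32}
    - {"delta_pos":[0,-1.8,0.07],"turn":0,"jaw":0.32}

```text
clock: 5.57
tool_pos: [0.447, 0.0915, 0.0222]
eef_rot: [0.855, 0.516, -0.045, 0.004]
contact_force: [0.6, 0.2, 0.2]
opening: 0.72
```

Run:
```python
from h import *
s=r.get_state();print(s["q"].round(3))
im=vision.snapshot("scene"); cv2.imwrite("pics/s4.png",cv2.resize(im[130:290,230:470],None,fx=3,fy=3,interpolation=cv2.INTER_CUBIC))
for d in nets.trace("scene","dish"):
    ys,xs=np.nonzero(d["region"]); print(d["score"],xs.min(),xs.max(),ys.min(),ys.max())
delta([.556,.034,.022])
im=vision.snapshot("top"); cv2.imwrite("pics/t4.png",cv2.resize(im[130:290,230:430],None,fx=3,fy=3,interpolation=cv2.INTER_CUBIC))
```

```text
[-0.097  0.956 -0.368  2.116  1.052  0.376 -0.278]
0.96 345 388 246 281
0.59 297 335 214 242
0.58 381 418 198 224
delta cm [-0.02 12.31 -0.48] now [0.447  0.0914 0.0222] tool-y yaw -27.86 turn None F [-0.5  0.2  0.4] open 0.681 t 5.67
```

View pics/s4.png

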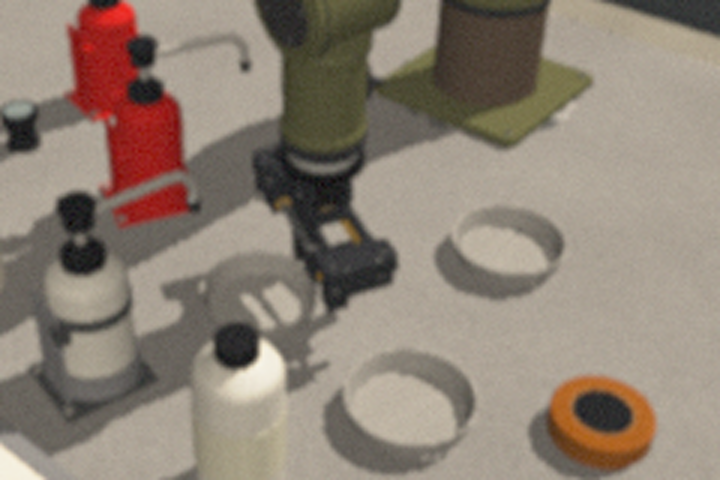

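View pics/t4.png

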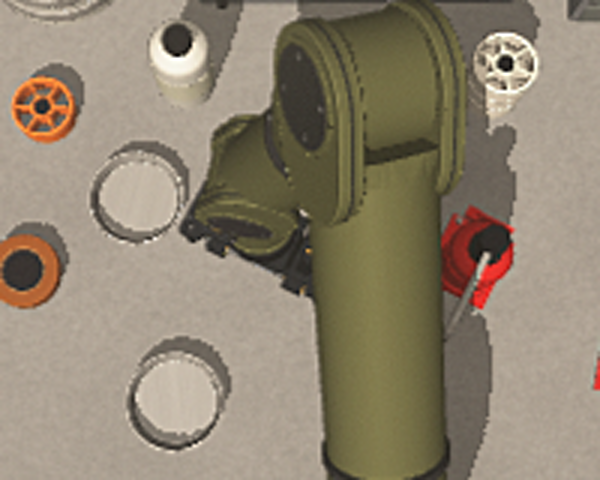

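The dish moved along the line as expected, to about (0.504, 0.061). Next is the final push with a 60 mm gap.

Emit:
send_rows:
  series:
    - {"delta_pos":[0,0.7,-0.03],"turn":0,"jaw":0.32}
    - {"delta_pos":[0,1.5,-0.06],"turn":0,"jaw":0.32}
    - {"delta_pos":[0,2.2,-0.09],"turn":0,"jaw":0.32}
    - {"delta_pos":[0,2.9,-0.12],"turn":0,"jaw":0.32}
    - {"delta_pos":[0,3.6,-0.15],"turn":0,"jaw":0.32}
    - {"delta_pos":[0,4.2,-0.18],"turn":0,"jaw":0.32}
    - {"delta_pos":[0,4.7,-0.2],"turn":0,"jaw":0.32}
    - {"delta_pos":[0,4.9,-0.2],"turn":0,"jaw":0.32}

```text
clock: 6.38
tool_pos: [0.4908, 0.0683, 0.0221]
eef_rot: [0.855, 0.516, -0.045, 0.004]
contact_force: [-1.7, 0.2, 1.3]
opening: 0.675
```

Run:
```python
from h import *
im=vision.snapshot("scene"); cv2.imwrite("pics/s5.png",cv2.resize(im[150:270,230:400],None,fx=4.5,fy=4.5,interpolation=cv2.INTER_CUBIC))
for d in nets.trace("scene","dish"):
    ys,xs=np.nonzero(d["region"]); print(d["score"],xs.min(),xs.max(),ys.min(),ys.max())
delta([.556,.034,.022])
```

```text
0.91 282 320 217 245
0.87 381 418 198 224
0.75 363 398 297 334
0.74 345 388 246 281
delta cm [-0.01  7.39 -0.29] now [0.4906 0.0685 0.0221] tool-y yaw -27.88 turn None F [-0.7 -0.5  1.1] open 0.679 t 6.48
```

View pics/s5.png

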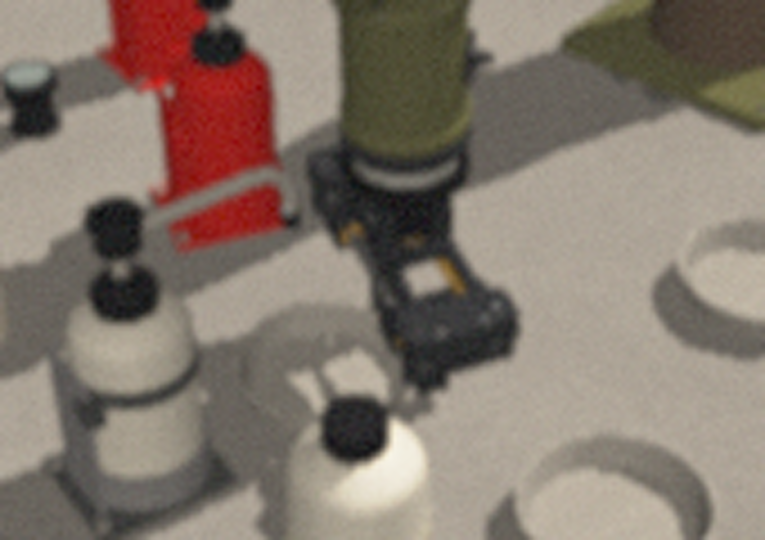

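Run:
```python
from h import *
s=r.get_state();R=Ro.from_quat(s["eef_rot"]).as_matrix();u=R[:,1]
# spout points in tool frame after a further 1.5 cm push
for z0,a,b in((.138,110,110),(.16,110,110),(.18,110,20)):
    for l in {a,b}:
        p=np.array([.661,.008,z0])+np.r_[np.array([.555-.661,.034-.008])/.1091*l/1000,0]
        t=R.T@(p-s["tool_pos"]-.015*u); print(l,z0,(t*1000).round(1))
im=vision.snapshot("scene"); f=6;o=(270,150)
im=cv2.resize(im[150:240,270:370],None,fx=f,fy=f,interpolation=cv2.INTER_CUBIC)
for x in(-.0935,.0935):
  for y in(-.0375,.0375):
    for z in(-.053,-.1,-.15):
      q=(proj("scene",s["tool_pos"]+R@np.array([x,y,z]))-o+.5)*f; cv2.circle(im,tuple(int(v) for v in q),4,(0,255,0) if y>0 else (0,0,255),-1)
q=(proj("scene",(.556,.034,.138))-o+.5)*f;cv2.circle(im,tuple(int(v) for v in q),4,(255,255,0),-1)
cv2.imwrite("pics/s6.png",im)
```

```text
110 0.138 [ -10.2   52.4 -118.3]
110 0.16 [ -12.    51.5 -140.2]
20 0.18 [   7.9  138.  -165.4]
110 0.18 [ -13.6   50.7 -160.1]
```

View pics/s6.png

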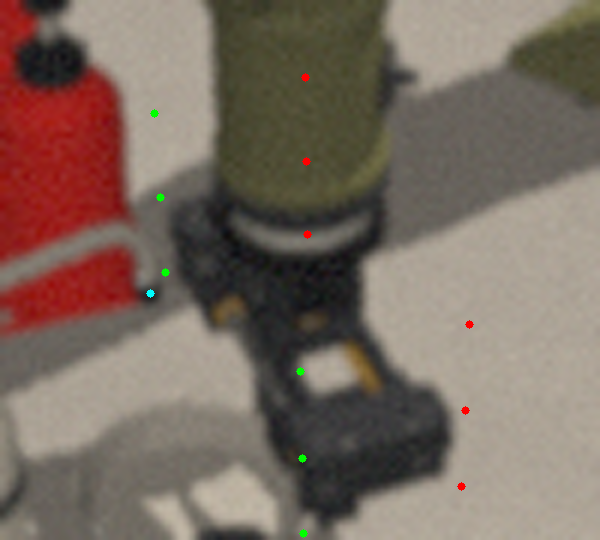

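Emit:
send_rows:
  series:
    - {"delta_pos":[0,0.4,-0.02],"turn":0,"jaw":0.32}
    - {"delta_pos":[0,0.8,-0.03],"turn":0,"jaw":0.32}
    - {"delta_pos":[0,1.1,-0.04],"turn":0,"jaw":0.32}
    - {"delta_pos":[0,1.4,-0.05],"turn":0,"jaw":0.32}
    - {"delta_pos":[0,1.4,-0.05],"turn":0,"jaw":0.32}
    - {"delta_pos":[0,1.4,-0.05],"turn":0,"jaw":0.32}

```text
clock: 7.03
tool_pos: [0.5031, 0.0621, 0.0221]
eef_rot: [0.855, 0.516, -0.045, 0.004]
contact_force: [-0.9, -0.7, -0.1]
opening: 0.678
```

Emit:
send_rows:
  series:
    - {"delta_pos":[0,-0.8,0],"turn":0,"jaw":0.32}
    - {"delta_pos":[0,-2,0],"turn":0,"jaw":0.32}
    - {"delta_pos":[0,-4,0],"turn":0,"jaw":0.32}
    - {"delta_pos":[0,-6,-2],"turn":0,"jaw":0.32}
    - {"delta_pos":[0,-6,-5],"turn":0,"jaw":0.5}
    - {"delta_pos":[0,-6,-9],"turn":0,"jaw":0.8}
    - {"delta_pos":[0,-6,-13],"turn":0,"jaw":1}
    - {"delta_pos":[0,-6,-17],"turn":0,"jaw":1}

```text
clock: 7.7
tool_pos: [0.4619, 0.0993, 0.1957]
eef_rot: [0.855, 0.517, -0.046, 0.003]
contact_force: [2.5, 0.1, -0.5]
opening: 0.404
```

Run:
```python
from h import *
from scipy.optimize import minimize
delta([.661,.008,.25])
for n in ("scene","top"):
    im=vision.snapshot(n); cv2.imwrite(f"pics/{n}7.png",im)
    for d in nets.trace(n,"dish"):
        ys,xs=np.nonzero(d["region"]); print(n,d["score"],xs.min(),xs.max(),ys.min(),ys.max())
def ov(n,o,f,w,h,pts,name):
    im=cv2.imread(f"pics/{n}7.png")[o[1]:o[1]+h,o[0]:o[0]+w]; im=cv2.resize(im,None,fx=f,fy=f,interpolation=cv2.INTER_CUBIC)
    for p,c in pts:
        q=(proj(n,p)-np.array(o)+.5)*f; cv2.circle(im,tuple(int(v) for v in q),2,c,-1)
    cv2.imwrite(name,im)
pts=[]
O=(.556,.034)
for t in np.linspace(0,2*np.pi,40):
    pts+=[((O[0]+.058*np.cos(t),O[1]+.058*np.sin(t),.024),(0,255,0)),((O[0]+.05*np.cos(t),O[1]+.05*np.sin(t),0),(255,0,0))]
pts.append(((*O,.138),(0,0,255)))
ov("scene",(240,170),6,120,90,pts,"pics/s7.png"); ov("top",(270,130),6,100,90,pts,"pics/t7.png")
```

```text
delta cm [ 0.69 21.63 -6.41] now [0.4619 0.0993 0.1957] tool-y yaw -27.8 turn None F [ 2.5  0.1 -0.5] open 0.404 t 7.7
scene 0.8 277 317 218 248
scene 0.76 346 387 247 281
scene 0.57 381 418 198 224
top 0.84 260 290 180 210
top 0.75 271 304 246 280
top 0.42 339 348 139 153
```

View pics/s7.png

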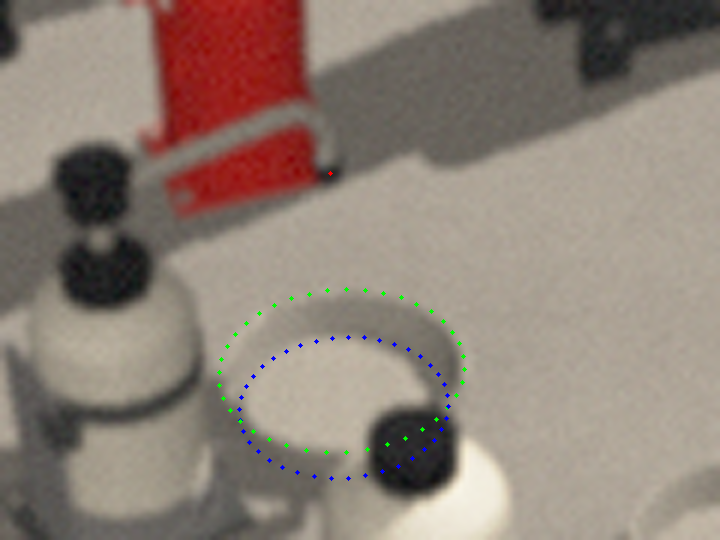

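View pics/t7.png

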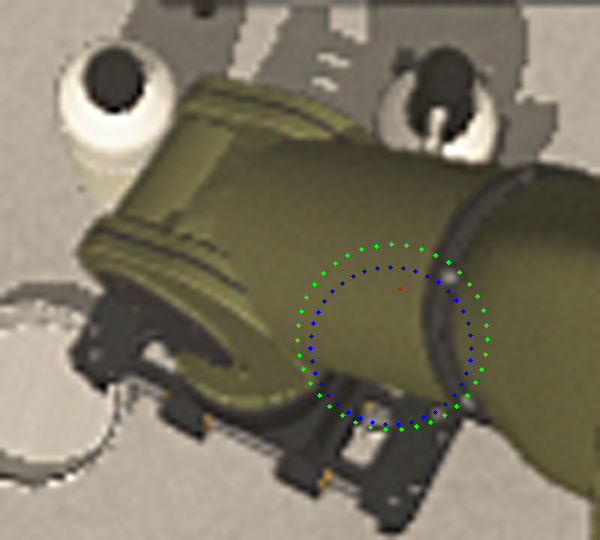

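The dish overlay at the outlet's ground point matches the picture to about 1 px. The red dot also sits on the outlet tip at scene (295,198). Next I'll move above the pump head.

Emit:
send_rows:
  series:
    - {"delta_pos":[0,0,-4],"turn":0,"jaw":1}
    - {"delta_pos":[0,0.5,-7.5],"turn":0,"jaw":1}
    - {"delta_pos":[0.1,4,-9],"turn":0,"jaw":1}
    - {"delta_pos":[0.2,7.5,-9],"turn":0,"jaw":1}
    - {"delta_pos":[0.3,11,-9],"turn":0,"jaw":1}
    - {"delta_pos":[0.5,14.5,-9],"turn":0,"jaw":1}
    - {"delta_pos":[0.6,18,-9],"turn":0,"jaw":1}
    - {"delta_pos":[0.7,20,-8],"turn":0,"jaw":1}

```text
clock: 8.57
tool_pos: [0.6511, 0.0132, 0.2631]
eef_rot: [0.856, 0.515, -0.046, 0.005]
contact_force: [-0.6, -0.4, 0.6]
opening: 0.006
```

Run:
```python
from h import *
for z in(.24,.215,.205,.19): delta([.662,.0085,z])
im=vision.snapshot("scene"); cv2.imwrite("pics/s8.png",cv2.resize(im[110:270,220:400],None,fx=4,fy=3.7,interpolation=cv2.INTER_CUBIC))
```

```text
delta cm [0.28 1.27 2.24] now [0.6511 0.0132 0.2631] tool-y yaw -28.08 turn None F [-0.6 -0.4  0.6] open 0.006 t 8.57
delta cm [0.49 1.37 4.73] now [0.6511 0.0132 0.2631] tool-y yaw -28.08 turn None F [-0.6 -0.4  0.6] open 0.006 t 8.57
delta cm [0.57 1.4  5.73] now [0.6511 0.0132 0.2631] tool-y yaw -28.08 turn None F [-0.6 -0.4  0.6] open 0.006 t 8.57
delta cm [0.7  1.46 7.22] now [0.6511 0.0132 0.2631] tool-y yaw -28.08 turn None F [-0.6 -0.4  0.6] open 0.006 t 8.57
```

View pics/s8.png

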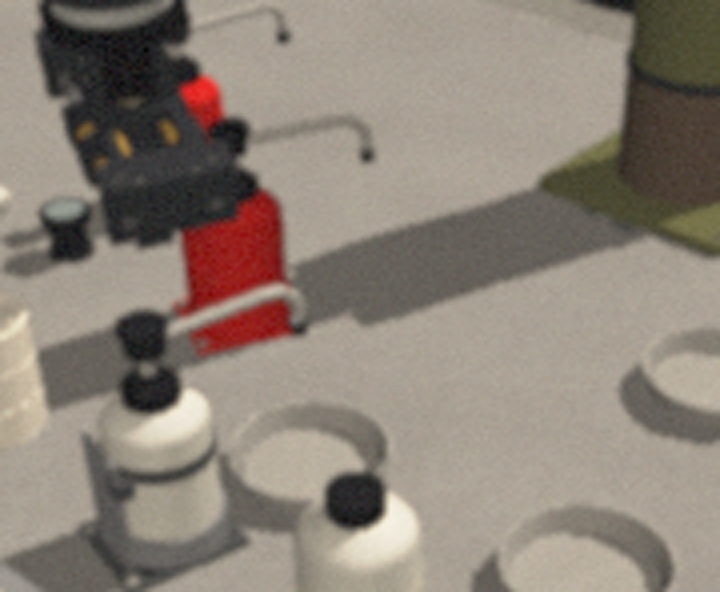

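Emit:
send_rows:
  series:
    - {"delta_pos":[0.1,1.0,0.5],"turn":0,"jaw":1}
    - {"delta_pos":[0.3,1.3,2.2],"turn":0,"jaw":1}
    - {"delta_pos":[0.4,1.35,3.8],"turn":0,"jaw":1}
    - {"delta_pos":[0.5,1.4,4.7],"turn":0,"jaw":1}
    - {"delta_pos":[0.5,1.4,4.7],"turn":0,"jaw":1}
    - {"delta_pos":[0.5,1.4,4.7],"turn":0,"jaw":1}

```text
clock: 9.12
tool_pos: [0.6586, 0.0123, 0.2163]
eef_rot: [0.855, 0.517, -0.046, 0.003]
contact_force: [0.3, -0.5, -0.2]
opening: 0.005
```

Run:
```python
from h import *
for z in(.205,.19): delta([.662,.0085,z])
s=r.get_state();R=Ro.from_quat(s["eef_rot"]).as_matrix()
im=vision.snapshot("scene"); f=7;o=(220,150)
im=cv2.resize(im[150:230,220:320],None,fx=f,fy=f,interpolation=cv2.INTER_CUBIC)
q=(proj("scene",s["tool_pos"]+R@[0,0,.011])-o+.5)*f; cv2.circle(im,tuple(int(v) for v in q),4,(0,255,0),-1)
q=(proj("scene",(.661,.008,.193))-o+.5)*f; cv2.circle(im,tuple(int(v) for v in q),4,(0,0,255),-1)
cv2.imwrite("pics/s9.png",im)
im=vision.snapshot("top"); cv2.imwrite("pics/t9.png",cv2.resize(im[100:240,260:420],None,fx=4.5,fy=4.2,interpolation=cv2.INTER_CUBIC))
```

```text
delta cm [-0.08  0.53  1.12] now [0.6586 0.0123 0.2163] tool-y yaw -27.77 turn None F [ 0.3 -0.5 -0.2] open 0.005 t 9.12
delta cm [0.04 0.59 2.61] now [0.6586 0.0123 0.2163] tool-y yaw -27.77 turn None F [ 0.3 -0.5 -0.2] open 0.005 t 9.12
```

View pics/s9.png

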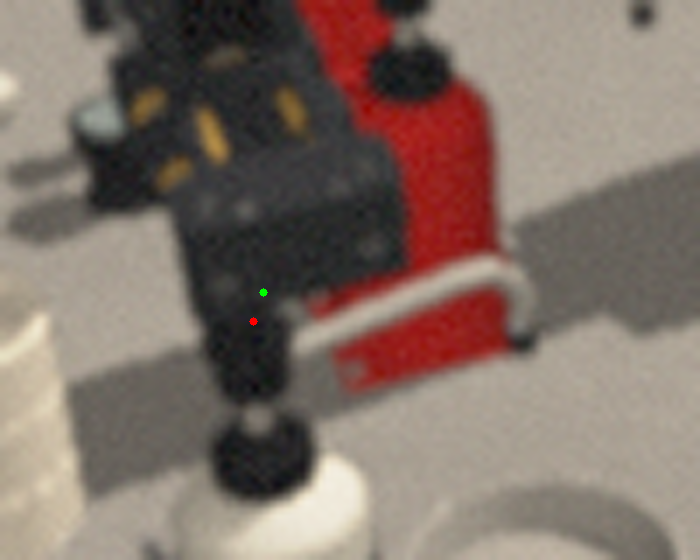

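View pics/t9.png

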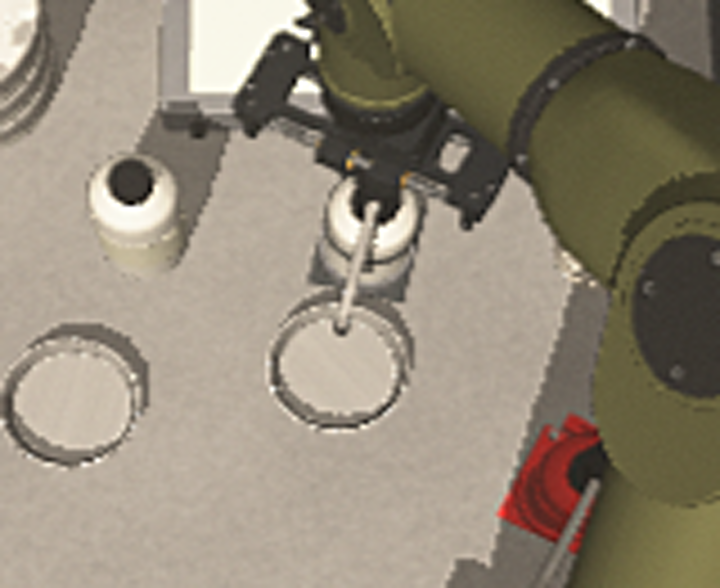

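Run:
```python
from h import *
from scipy.optimize import minimize
for d in nets.trace("top","dish"):
    ys,xs=np.nonzero(d["region"]); bb=np.array([xs.min(),ys.min(),xs.max(),ys.max()]); print(d["score"],bb)
    th=np.linspace(0,2*np.pi,60)
    def cost(p):
        q=np.array([proj("top",(p[0]+a*np.cos(t),p[1]+a*np.sin(t),z)) for a,z in((.058,.024),(.05,0)) for t in th]); return ((np.r_[q.min(0),q.max(0)]-bb)**2).sum()
    s=minimize(cost,atz("top",(xs.mean(),ys.mean()),.012)[:2],method="Nelder-Mead");print(s.x,s.fun)
```

```text
0.85 [319 172 350 202]
[0.5511552  0.03559419] 0.5982281240327709
0.83 [260 179 290 210]
[0.52368462 0.25294146] 1.554543196883028
0.78 [271 247 303 279]
[0.27705456 0.20549974] 1.3614668891865715
0.5 [279 136 301 166]
[0.68971218 0.20035916] 40.944818776034786
```

The dish is within about 5 mm of the outlet point in both views. I'm pressing in stages.

Emit:
send_rows:
  series:
    - {"delta_pos":[0,0.4,0.1],"turn":0,"jaw":1}
    - {"delta_pos":[0,0.5,0.5],"turn":0,"jaw":1}
    - {"delta_pos":[0,0.5,1.0],"turn":0,"jaw":1}
    - {"delta_pos":[0,0.5,1.4],"turn":0,"jaw":1}
    - {"delta_pos":[0,0.5,1.4],"turn":0,"jaw":1}

```text
clock: 9.68
tool_pos: [0.6632, 0.0086, 0.2025]
eef_rot: [0.855, 0.516, -0.045, 0.004]
contact_force: [1.1, -0.2, 3.8]
opening: 0.003
```

Run:
```python
from h import *
delta([.662,.0085,.19])
```

```text
delta cm [ 0.04 -0.05  1.25] now [0.6632 0.0086 0.2025] tool-y yaw -27.85 turn None F [ 1.1 -0.2  3.8] open 0.003 t 9.68
```

Contact shows 3.8 N at TCP z=0.2025. I'm going down another 12 mm and a little more, then holding.

Emit:
send_rows:
  series:
    - {"delta_pos":[0,0,0.4],"turn":0,"jaw":1}
    - {"delta_pos":[0,0,0.8],"turn":0,"jaw":1}
    - {"delta_pos":[0,0,1.1],"turn":0,"jaw":1}
    - {"delta_pos":[0,0,1.2],"turn":0,"jaw":1}
    - {"delta_pos":[0,0,1.2],"turn":0,"jaw":1}

```text
clock: 10.1
tool_pos: [0.6632, 0.0085, 0.1931]
eef_rot: [0.855, 0.516, -0.044, 0.004]
contact_force: [1.6, -0.5, 9.4]
opening: 0.003
```

Run:
```python
from h import *
delta([.662,.0085,.188])
```

```text
delta cm [-0.02 -0.09  0.51] now [0.6632 0.0085 0.1931] tool-y yaw -27.86 turn None F [ 1.6 -0.5  9.4] open 0.003 t 10.1
```

Emit:
send_rows:
  series:
    - {"delta_pos":[0,0,0.15],"turn":0,"jaw":1}
    - {"delta_pos":[0,0,0.3],"turn":0,"jaw":1}
    - {"delta_pos":[0,0,0.3],"turn":0,"jaw":1}
    - {"delta_pos":[0,0,0.3],"turn":0,"jaw":1}

```text
clock: 10.43
tool_pos: [0.6633, 0.0086, 0.1927]
eef_rot: [0.855, 0.516, -0.043, 0.005]
contact_force: [-2.5, -1.8, 23.4]
opening: 0.007
```

Run:
```python
from h import *
delta([.662,.0085,.188])
im=vision.snapshot("scene"); cv2.imwrite("pics/s10.png",cv2.resize(im[150:230,220:320],None,fx=7,fy=7,interpolation=cv2.INTER_CUBIC))
```

```text
delta cm [-0.03 -0.09  0.48] now [0.6633 0.0086 0.1927] tool-y yaw -27.88 turn None F [-2.5 -1.8 23.4] open 0.007 t 10.43
```

View pics/s10.png

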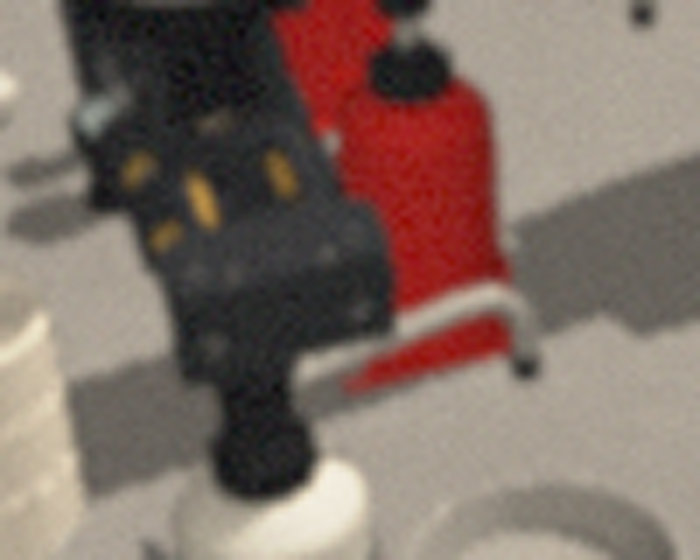

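The pump is at its stop: force rose to 23 N with almost no further travel, and the spout tip dropped in the crop from (522,340) to (525,368). I'm releasing straight up, then moving clear.

Emit:
send_rows:
  series:
    - {"delta_pos":[0,0,-0.6],"turn":0,"jaw":1}
    - {"delta_pos":[0,0,-1.5],"turn":0,"jaw":1}
    - {"delta_pos":[0,0,-3],"turn":0,"jaw":1}
    - {"delta_pos":[0,0,-5.5],"turn":0,"jaw":1}
    - {"delta_pos":[0,0,-8],"turn":0,"jaw":1}
    - {"delta_pos":[0,0,-10],"turn":0,"jaw":1}
    - {"delta_pos":[0,0,-10],"turn":0,"jaw":1}
    - {"delta_pos":[0,0,-10],"turn":0,"jaw":1}

```text
clock: 11.15
tool_pos: [0.669, 0.0136, 0.288]
eef_rot: [0.855, 0.517, -0.045, 0.004]
contact_force: [-0.1, 0.1, -0.9]
opening: 0.009
```

Run:
```python
from h import *
delta([.662,.0085,.188])
from h import *
for n in("scene","top"):
    im=vision.snapshot(n); cv2.imwrite(f"pics/{n}11.png",im)
im=cv2.imread("pics/scene11.png"); f=6;o=(230,170); im=cv2.resize(im[170:260,230:350],None,fx=f,fy=f,interpolation=cv2.INTER_CUBIC)
q=(proj("scene",(.556,.034,.138))-o+.5)*f;cv2.circle(im,tuple(int(v) for v in q),3,(0,0,255),-1)
cv2.imwrite("pics/s11.png",im)
```

```text
delta cm [ 0.04  0.02 10.03] now [0.669  0.0136 0.288 ] tool-y yaw -27.82 turn None F [-0.1  0.1 -0.9] open 0.009 t 11.15
```

View pics/s11.png

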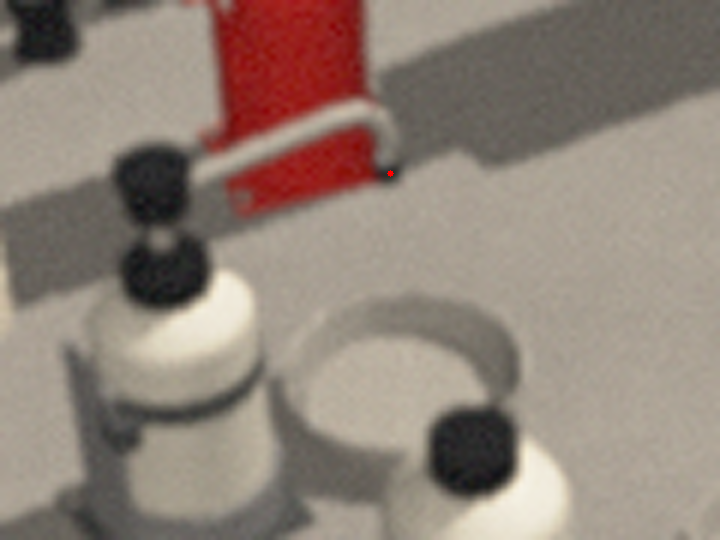

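View pics/top11.png

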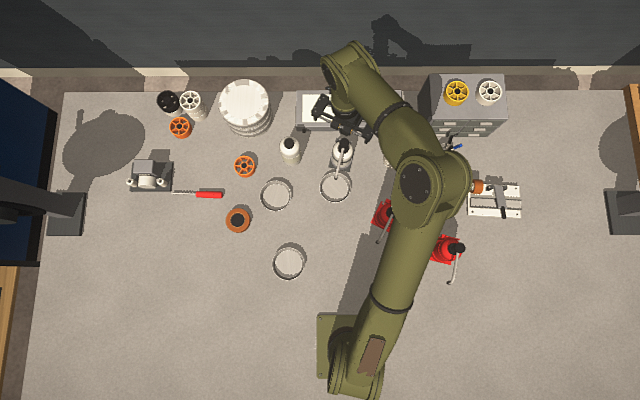

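The pump is back up: the outlet tip is on its original pixel, scene (295,198). The dish is under it, and the bystanders I can see are where they were. I'm handing the job in.

Run:
```python
from plant import order
print(order.finish_job())
```

```text
the job is handed in; nothing more can be done
None
```

I slid the right-most dish along the bench with the spread fingers until it sat under the outlet. I then pressed the pump head to its stop, let it spring back, and handed the job in at about 11 s; no verdict was reported.

**Dish:** the scene camera puts its middle within about 2 mm of the point below the outlet. The top camera, fitted to the network's outline, says about 5 mm. The limit is 15 mm.

**Pump:** at the stop the force rose to 23 N with almost no further travel. After release the outlet tip was back on its starting pixel, and the tool was clear with about 0 N on it.

**What went wrong or stayed unchecked:**
- My first descent behind the dish ran into the wrist's reach limit. The tool stayed tilted by about 5° for the rest of the job, which did no harm I could see.
- By the top camera alone, the tool's measured travel between first contact and the stop was about 10 mm of the 12 mm stroke. I read it as a full press because contact already showed 3.8 N before that, and because of the hard stop.
- Bystanders looked unmoved by eye. The arm hid the core stack and part of the pen cup from the top camera in the last picture, so I did not check those two.

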